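Release the board holder with its keyed key

ROBOT

A 7-joint arm with a two-finger parallel gripper is mounted at the origin on the work surface. World frame = base frame: x ahead of the robot, y to its left, z up, the work surface at z = 0. Lengths are in m, angles in rad, forces in N, time in s.
With the tool pointing down it reaches from about 0.35 to 0.9 m from the base axis. Payload 8.1 kg.
Tool frame: the origin (TCP) lies midway between the tips of the shut fingers; the grasp point (between the pads) lies 19 mm behind it; z points along the fingers, y is the line along which they close (so a half turn about z gives the same grasp; the last joint's range is limited). The gripper opens to 85 mm and grips with 20 to 120 N. Pads are 22 mm wide; open, the fingers measure 114 mm over their backs; the gripper's body (76 mm by 85 mm) begins 54 mm behind the grasp point. The pads swing forward as they close: fully open they stand 13 mm farther back than shut.
Start: joints at [-1.293, 0.434, 0.025, 1.573, -0.012, 1.134, -0.075], TCP at [0.232, 0.58, 0.231] pointing down, gripper open.
Joint ranges: [-2.62, 2.62], [-0.44, 2.09], [-1.27, 1.32], [0.08, 2.57], [-1.32, 4.46], [0.12, 2], [-2.74, 2.74]. Speed limits (rad/s): [2.22, 2.22, 3.01, 3.01, 3.14, 3.14, 3.14].

INTERFACE

Orientations are given as [roll, pitch, yaw] about the fixed x, y, z axes, in that order (R = Rz(yaw) Ry(pitch) Rx(roll)).
In Python, from bench import bot gives the robot as it stands.
- The arm moves only by the tool drive_tool, never from a script. Its argument "deltas" is a list of rows, each a list of 3 entries, a list of its own where there are three numbers: the shift along the tool's x, y, z as a fraction of full scale, then the turn, a rotation vector about the tool's x, y, z as a fraction of full scale, then the closure, from 0 (fully open) to 1 (shut). In form: [[[x, y, z], [ax, ay, az], gripper], ...]. A call has 1 to 12 rows; each row is the pose to reach, as a shift and turn from the pose commanded when the call began, along the tool's axes at that moment; what a row does not reach only later rows make up. Full scale, the value 1, is 0.4 m for a shift and pi/4 rad for a turn. A row lasts 1/10 s, in which the tool goes at most 50 mm and 8.59 degrees, less where a joint would pass 70% of its speed; a pose out of reach is approached as far as the arm can. A call with a number of a shift or a turn outside -1 to 1 is refused whole. A call with a gripper value outside its range is refused whole. The fingers move at their own pace and stop on an object; "force" is the grip in N (left out, the last holds). Time passes only in rows, so rows that repeat a pose let the fingers close. It gives the time, the measured TCP pose, the force, the opening and the grip force at its end, in the units of the state.
- bot.read_state(): the state, without advancing time (a new reading comes with each control period).
- bot.read_camera(name): name is "scene" or "top" or "wrist"; returns (picture, depth): 420x560x3 uint8, red, green, blue; 420x560 float32, m along the optical axis (not along the pixel's ray), 0 where there is no reading.
- bot.calibration(name): a dict with "fx", "fy", "cx", "cy" (pixels), "origin" and "rotation" of the camera in the world; the wrist camera has in their place "mount" (4x4, takes a point from camera to tool coordinates, whose origin is the TCP and whose axes are the flange's). Camera axes: x right, y down, z forward; pixel columns grow to the right and rows downward; lengths in m; the calibration is good to about 2 mm. A picture is of the moment at which its call begins: read the wrist's pose just before it. calibration takes no time and is no camera call.
- bot.job_done(): hands the job in; it is judged then, once.
Trained networks look in the newest picture that a camera, given by its name, has taken for a name from the list of things; names that differ only in an ending like _2 or _b are one class to them, and where a whole thing is asked for, a point or a joint stands for the part that bears it (a point fixed in the world has none). Each returns a list of dicts, best first, with "score" (0 to 1); they miss things now and then, are a little off and sometimes report something else, mostly with a low value. They report only what shows in the picture. A call takes as long as a camera call. They do not tell look-alikes from the thing itself.
- bot.spot_in(name, camera): "point" ([row, column] in pixels, amid what is visible of it).
- bot.outline_of(name, camera): "mask" (420x560 bool, what is visible of it) and "point" ([row, column] in pixels, amid what is visible of it).
The state is a dict: "t": time; "qpos": joint angles; "dq": joint speeds; "joint_torque": joint torques, N m; "tool_pos": TCP position; "orientation": TCP orientation; "ft_force": force on the tool from outside, world axes, zero at the start; "wrist_torque": the same for the moment, N m; "width": opening from 0.0 (shut) to 1.0 (fully open); "finger_force": force on a finger pad.
Only numpy, scipy, OpenCV 4.12 (cv2) and the standard library are available. Lean on these libraries where they do the work, as an engineer would, in place of code of your own. Each camera call takes 0.05 s, during which the arm holds its last target. There are 200 camera calls.

TASK

Take the T-handled release key out of the tool rest and push it into the lock hub of the circuit-board holder, turning it until its rib slips into the keyway; then push it fully home against the spring, collar down on the hub, so that the jaw lets go of the board. Finish while still gripping the key and pressing it home: do not let go. Leave everything else on the bench where it is.

Things in the scene. Friction and masses are not known exactly. Their poses are not given: they have to be found in the camera images.
- key: T-handled release key, steel, 78 mm long, 0.13-0.21 kg, upright in one hole of the rest, tip 9 mm above the table. Origin at its lower tip, z up. Round shaft 16 mm across (tip chamfered to 10) for 36 mm; a rib (feather key) 6 mm wide on its +x side, 12 to 36 mm above the tip, reaches 13 mm from the axis. In the rest its x is within 0.5 rad of world +x
- key_bar (a point): grip point: on the key's axis, mid handle bar, 69 mm above the tip. The flat-sided bar lies along the key's x, is 12 mm wide (y), 18 mm high and lopsided: its long arm, over the rib, reaches 36 mm from the axis, the other 18 mm. A bare neck, 14 mm across and 19 mm long, is below the bar
- key_collar (a point): point on the key's axis at the underside of its collar (36 mm across, 5 mm thick), 36 mm above the tip, 33 mm below key_bar; in the rest the collar hangs the key on the block's top
- rest: tool rest, a plastic block 70 x 170 x 45 mm, fixed to the table, with two round through holes 30 mm across, at y = -45 and +45 mm. Origin at the centre of its underside. The key stands in either hole, the pin driver in the other
- holder: circuit-board holder, fixed to the table: metal plate 100 (x) x 200 (y) x 12 mm, a board clamped between two jaws (tops 36 mm above the table) on its -y half, and a round steel lock hub, 42 mm across, at y = +65 mm. Origin at the centre of its underside
- lock_mouth (a point): centre of the bore's mouth in the hub's flat top, 55 mm above the table; axes as the holder's. Bore 18.4 mm across, one keyway 8.5 mm wide, out to 14.5 mm from the axis, full depth. The hub is fixed at an angle NOT reported: the keyway points up to 0.6 rad either side of the holder's +x. Centred, the rib enters within 0.1 rad; else the key stops 12 mm in, rib resting on the hub's top
- plunger_rest (a point): point on the lock's axis 28 mm below the mouth: the top of the spring plunger before it is pressed. With the rib in the keyway the tip meets it 28 mm in; it pushes back with 4 N at first, 10 N when the key is fully home, 36 mm in, where the collar meets the hub's top
- jaw (a joint): the holder's moving jaw, m: 0 clamping the board; the plunger, pressed by the key, draws it back one for one, to 0.008 with the key fully home. It springs shut when the key is not pressed
- driver: plain pin driver: like the key but with no rib and with a round knob 30 mm across in place of the handle bar; it stands in the other hole of the rest. Bystander. Origin at its lower tip, which is 9 mm above the table
- phone: phone lying flat, 72 x 148 x 8 mm. Bystander. Origin at the centre of its underside
- flux: closed jar, 52 mm across, 85 mm high. Bystander. Origin at the centre of its underside
- screw_tray: open divided tray, 70 x 100 x 22 mm. Bystander. Origin at the centre of its underside
- tweezers: steel tweezers lying flat, 128 mm long (along x), 22 mm wide, 8 mm high. Bystander. Origin at the centre of the underside
- tip_tin: round tin, 60 mm across, 40 mm high. Bystander. Origin at the centre of its underside
- screwdriver: screwdriver, 150 mm long, lying along its x. Bystander
Not all that is in view belongs to the job. Leave any green or orange look-alike of the key alone. What is shaped like the holder but turquoise is not meant.

How it is judged:
By the outcome, as a careful person would: the job done as asked, in the order asked, and still so for the second after the job is handed in, while the arm keeps its last pose, push and grip.
It also fails if it takes over 54 s, if anything falls off the work surface, if the arm or the gripper's body presses on something with over 40 N, if the wrist force passes 120 N, or if a joint passes its speed limit or range.

## Working session

There is one attempt and no reset: what is moved stays moved. The work goes in short steps, Python scripts to look and compute and a tool call to move; the robot and the scene stay as the last step left them, time stands still between calls to the robot, and variables do not carry over. Pictures are saved under pics/ and viewed, at most 10 in all, crops included, and the job is handed in when it is done.

Besides the shell and the picture viewer there is one more tool, called after "Request:" as name([rows], argument=value, ...), one row to a line, values as JSON. drive_tool: Moves the arm, as the interface text tells. Its arguments: {"type":"object","properties":{"deltas":{"type":"array","items":{"type":"array"}},"force":{"type":"number"}},"required":["deltas"]}

```bash
mkdir -p pics; ls; cat > h.py <<'E'
import numpy as np, cv2
from bench import bot
from scipy.spatial.transform import Rotation as R
def cam(n):
    s=bot.read_state(); p,d=bot.read_camera(n); c=bot.calibration(n)
    if n=="wrist":
        T=np.eye(4); T[:3,:3]=R.from_euler('xyz',s['orientation']).as_matrix(); T[:3,3]=s['tool_pos']
        M=T@np.array(c['mount'])
    else:
        M=np.eye(4); M[:3,:3]=c['rotation']; M[:3,3]=c['origin']
    v,u=np.mgrid[:420,:560]
    P=np.stack([(u-c['cx'])/c['fx']*d,(v-c['cy'])/c['fy']*d,d],-1)@M[:3,:3].T+M[:3,3]
    P[d==0]=np.nan
    return p,d,P
def save(p,f): cv2.imwrite('pics/'+f,p[...,::-1])
E
python3 - <<'E'
from h import *
s=bot.read_state(); print(s['tool_pos'],s['orientation'],s['width'])
for n in ("scene","top"):
    p,d,P=cam(n); save(p,n+'0.png')
    for k in ("key","rest","holder","driver","lock_mouth"):
        try:
            for o in bot.outline_of(k,n)[:3]:
                m=o['mask']; q=P[m]; print(n,k,round(o['score'],2),np.round(o['point']),np.round(np.nanmedian(q,0),3),np.round(np.nanmax(q[:,2]),3))
        except Exception as e: print(k,e)
E
```

```text
pics
[0.23214319 0.57974305 0.23054073] [-3.14005339e+00  1.24738517e-04  2.76071601e+00] 0.999829666297013
scene key 0.77 [230. 315.] [3.641 2.99  3.436] 3.505
scene key 0.72 [270. 281.] [3.823 3.171 3.617] 3.745
scene key 0.72 [233. 382.] [3.421 2.769 3.215] 3.307
scene rest 0.8 [250. 335.] [3.566 2.915 3.361] 3.674
scene holder 0.93 [133. 258.] [4.657 4.006 4.452] 4.827
scene holder 0.83 [190. 227.] [4.54  3.889 4.335] 4.653
scene driver 0.64 [248. 350.] [3.397 2.745 3.191] 3.285
scene lock_mouth 0.85 [192. 229.] [4.535 3.884 4.33 ] 4.698
scene lock_mouth 0.72 [134. 261.] [4.658 4.006 4.452] 4.834
top key 0.85 [258. 208.] [-0.961 -1.285 -0.061] 0.045
top key 0.69 [203. 242.] [-1.202 -1.526 -0.302] -0.266
top key 0.53 [172. 250.] [-1.373 -1.698 -0.473] -0.393
top rest 0.83 [213. 224.] [-1.123 -1.447 -0.223] 0.038
top holder 0.81 [214. 353.] [-2.152 -2.476 -1.252] -0.946
top holder 0.75 [292. 376.] [-2.274 -2.598 -1.374] -1.096
top driver 0.71 [206. 205.] [-0.939 -1.264 -0.04 ] 0.022
top lock_mouth 0.69 [215. 354.] [-2.149 -2.473 -1.249] -0.946
top lock_mouth 0.64 [292. 377.] [-2.276 -2.601 -1.377] -1.096
top lock_mouth 0.48 [209. 205.] [-0.939 -1.264 -0.039] 0.022
```

```bash
sed -i "s/M\[:3,:3\]=c\['rotation'\]/M[:3,:3]=R.from_euler('xyz',c['rotation']).as_matrix()/" h.py
python3 - <<'E'
from h import *
c=bot.calibration('top'); print(c, bot.calibration('wrist'))
for n in ("scene","top"):
    p,d,P=cam(n)
    for k in ("key","holder","driver"):
            for o in bot.outline_of(k,n)[:3]:
                m=o['mask']; q=P[m]; print(n,k,round(o['score'],2),np.round(o['point']),np.round(np.nanmedian(q,0),3),np.round(np.nanmax(q[:,2]),3))
E
```

```text
{'fx': 459.0453177217326, 'fy': 459.0453177217326, 'cx': 281.42319556392573, 'cy': 206.2313752930155, 'origin': array([0.35129997, 0.02681156, 1.25087346]), 'rotation': array([-2.9753943 ,  0.01040023, -1.56334254])} {'fx': 336.9411960871507, 'fy': 336.9411960871507, 'cx': 280.1202129645455, 'cy': 212.0319013263626, 'mount': array([[-9.58176523e-04, -9.53416257e-01, -3.01656299e-01,
         7.73491514e-02],
       [ 9.99999326e-01, -7.15970077e-04, -9.13484545e-04,
        -8.97150742e-04],
       [ 6.54954132e-04, -3.01656972e-01,  9.53416301e-01,
        -1.42223962e-01],
       [ 0.00000000e+00,  0.00000000e+00,  0.00000000e+00,
         1.00000000e+00]])}
scene key 0.88 [270. 286.] [0.66  0.131 0.017] 0.037
scene key 0.67 [232. 316.] [0.554 0.151 0.076] 0.09
scene key 0.61 [228. 382.] [0.424 0.245 0.016] 0.038
scene holder 0.92 [135. 260.] [ 0.341 -0.204  0.014] 0.04
scene holder 0.79 [190. 226.] [ 0.556 -0.138  0.014] 0.044
scene driver 0.64 [247. 352.] [0.553 0.238 0.078] 0.09
scene driver 0.59 [279. 218.] [0.793 0.053 0.062] 0.089
top key 0.59 [256. 206.] [0.422 0.242 0.019] 0.039
top key 0.56 [204. 243.] [0.551 0.144 0.053] 0.094
top key 0.53 [172. 249.] [0.656 0.128 0.018] 0.04
top holder 0.98 [295. 376.] [ 0.33  -0.212  0.015] 0.044
top holder 0.86 [211. 352.] [ 0.536 -0.146  0.015] 0.059
top driver 0.55 [206. 206.] [0.544 0.23  0.085] 0.095
top driver 0.34 [212. 137.] [0.541 0.434 0.021] 0.032
```

View pics/scene0.png

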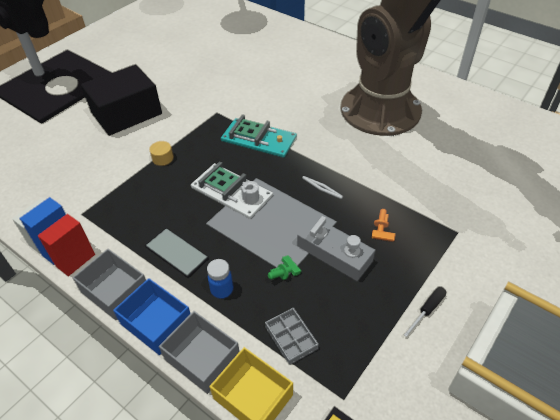

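View pics/top0.png

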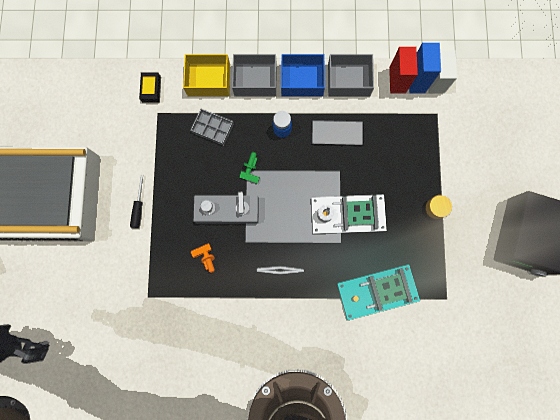

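```bash
cat >> h.py <<'E'
def rect(P,m):
    q=P[m&np.isfinite(P[...,2])][:,:2].astype(np.float32)
    return (np.round(cv2.minAreaRect(q*1000),1) if 0 else cv2.minAreaRect(q*1000)), len(q), q.mean(0)
def to(pos,yaw,roll=np.pi):
    "shift/turn fractions from the present commanded (measured) pose to pos, tool down, yaw"
    s=bot.read_state(); A=R.from_euler('xyz',s['orientation'])
    sh=A.inv().apply(np.array(pos)-s['tool_pos'])/0.4
    rv=(A.inv()*R.from_euler('xyz',[roll,0,yaw])).as_rotvec()/(np.pi/4)
    return np.round(sh,4),np.round(rv,4)
E
python3 - <<'E'
from h import *
p,d,P=cam('top'); x,y,z=P[...,0],P[...,1],P[...,2]
m=(z>.072)&(abs(x-.55)<.06)&(abs(y-.14)<.045); print('bar',rect(P,m), np.nanmax(z[m]))
m=(z>.072)&(abs(x-.55)<.06)&(abs(y-.235)<.04); print('drv',rect(P,m))
m=(z>.035)&(z<.055)&(abs(x-.55)<.08)&(abs(y-.19)<.12); print('rest',rect(P,m))
m=(z>.045)&(abs(x-.54)<.06)&(abs(y+.08)<.05); print('hub',rect(P,m), np.nanmax(z[m]))
m=(z>.006)&(abs(x-.54)<.075)&(abs(y+.15)<.13); print('holder',rect(P,m))
print(to([.55,.15,.25],np.pi/2),to([.55,.15,.25],-np.pi/2),to([.55,.15,.25],np.pi), bot.read_state()['qpos'])
E
```

```text
bar (((556.2939453125, 145.80824279785156), (53.83265686035156, 11.978103637695312), 5.106194972991943), 109, array([0.55586606, 0.14544424], dtype=float32)) 0.09183595027910418
drv (((546.9400024414062, 234.35543823242188), (28.211627960205078, 27.24669647216797), 46.31965637207031), 111, array([0.54636574, 0.23385556], dtype=float32))
rest (((546.7963256835938, 190.36648559570312), (69.19738006591797, 170.02713012695312), 0.2090514451265335), 1444, array([0.5451457 , 0.18850839], dtype=float32))
hub (((536.0306396484375, -75.69313049316406), (41.0014533996582, 41.089786529541016), 60.56388473510742), 165, array([ 0.5353258 , -0.07549918], dtype=float32)) 0.06228401621071966
holder (((540.426513671875, -151.751708984375), (139.7986602783203, 256.082275390625), 2.4027087688446045), 2717, array([ 0.5369943 , -0.13964032], dtype=float32))
(array([-1.1371, -0.7032, -0.0467]), array([0.   , 0.   , 1.515])) (array([-1.1371, -0.7032, -0.0467]), array([-0.000e+00,  1.000e-04, -2.485e+00])) (array([-1.1371, -0.7032, -0.0467]), array([ 0.   ,  0.   , -0.485])) [-1.29257264  0.4345002   0.02500757  1.5731994  -0.01158665  1.13401631
 -0.07507996]
```

```bash
python3 - <<'E'
from h import *
print(to([.51,.145,.20],np.pi),to([.50,-.076,.16],np.pi))
E
```

```text
(array([-1.0489, -0.752 ,  0.0783]), array([ 0.   ,  0.   , -0.485])) (array([-1.2311, -1.2742,  0.1783]), array([ 0.   ,  0.   , -0.485]))
```

Request:
drive_tool([
  [[-1,-0.72,0.08],[0,0,-0.485],0],
  [[-1,-0.72,0.08],[0,0,-0.485],0],
  [[-1,-0.72,0.08],[0,0,-0.485],0],
  [[-1,-0.72,0.08],[0,0,-0.485],0],
  [[-1,-0.72,0.08],[0,0,-0.485],0],
  [[-1,-0.72,0.08],[0,0,-0.485],0],
  [[-1,-0.72,0.08],[0,0,-0.485],0],
  [[-1,-0.72,0.08],[0,0,-0.485],0],
  [[-1,-0.72,0.08],[0,0,-0.485],0],
  [[-1,-0.72,0.08],[0,0,-0.485],0],
  [[-1,-0.72,0.08],[0,0,-0.485],0],
  [[-1,-0.72,0.08],[0,0,-0.485],0],
])

```text
t: 2.25
tool_pos: [0.497, 0.1632, 0.1993]
orientation: [-3.142, -0.0, 3.139]
ft_force: [0.1, 1.3, -0.1]
width: 0.997
finger_force: 0.0
```

```bash
python3 - <<'E'
from h import *
p,d,P=cam('wrist'); save(p,'w1.png'); x,y,z=P[...,0],P[...,1],P[...,2]
m=(z>.078)&(z<.1)&(abs(x-.55)<.06)&(abs(y-.14)<.045); print('bar',rect(P,m), np.nanmedian(z[m]))
print(to([.50,-.075,.16],np.pi))
E
```

```text
bar (((554.7236328125, 145.4790496826172), (54.35621643066406, 12.062183380126953), 4.140338897705078), 893, array([0.5524302 , 0.14563958], dtype=float32)) 0.08654388504053706
(array([-0.0092, -0.5992,  0.098 ]), array([ 0.0007, -0.0003, -0.0002]))
```

View pics/w1.png

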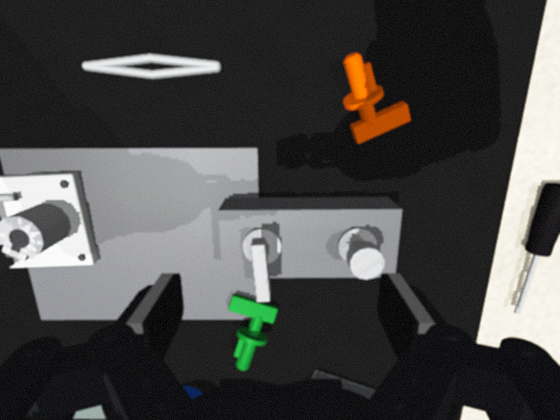

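Request:
drive_tool([
  [[0,0.595,0.1],[0,0,0],0],
  [[0,0.595,0.1],[0,0,0],0],
  [[0,0.595,0.1],[0,0,0],0],
  [[0,0.595,0.1],[0,0,0],0],
  [[0,0.595,0.1],[0,0,0],0],
  [[0,0.595,0.1],[0,0,0],0],
  [[0,0.595,0.1],[0,0,0],0],
  [[0,0.595,0.1],[0,0,0],0],
  [[0,0.595,0.1],[0,0,0],0],
])

```text
t: 3.2
tool_pos: [0.4968, 0.4011, 0.1598]
orientation: [-3.141, 0.0, 3.14]
ft_force: [1.4, 0.4, 0.2]
width: 0.998
finger_force: 0.0
```

Request:
drive_tool([
  [[0,-1,0],[0,0,0],0],
  [[0,-1,0],[0,0,0],0],
  [[0,-1,0],[0,0,0],0],
  [[0,-1,0],[0,0,0],0],
  [[0,-1,0],[0,0,0],0],
  [[0,-1,0],[0,0,0],0],
  [[0,-1,0],[0,0,0],0],
  [[0,-1,0],[0,0,0],0],
  [[0,-1,0],[0,0,0],0],
  [[0,-1,0],[0,0,0],0],
  [[0,-1,0],[0,0,0],0],
  [[0,-1,0],[0,0,0],0],
])

```text
t: 4.4
tool_pos: [0.4966, 0.0035, 0.1594]
orientation: [3.141, 0.0, -3.14]
ft_force: [0.4, -0.1, 0.0]
width: 1.001
finger_force: 0.0
```

Request:
drive_tool([
  [[0,-0.19,0],[0,0,0],0],
  [[0,-0.19,0],[0,0,0],0],
  [[0,-0.19,0],[0,0,0],0],
  [[0,-0.19,0],[0,0,0],0],
])

```text
t: 4.8
tool_pos: [0.4967, -0.073, 0.1592]
orientation: [3.141, -0.0, -3.141]
ft_force: [-0.5, 0.7, -0.7]
width: 0.996
finger_force: 0.0
```

```bash
python3 - <<'E'
from h import *
print(bot.read_state()['tool_pos'])
p,d,P=cam('wrist'); x,y,z=P[...,0],P[...,1],P[...,2]
m=(z>.049)&(z<.062)&(abs(x-.54)<.035)&(abs(y+.075)<.035); print('hub',rect(P,m), np.nanmedian(z[m]))
q=P[m]
# rectified top view of hub at 0.25mm/px
img=np.zeros((320,320),np.uint8); 
c=rect(P,m)[0][0]; c=np.array(c)/1000
r,cc=np.where(m|((abs(x-c[0])<.03)&(abs(y-c[1])<.03)))
r0,r1,c0,c1=r.min(),r.max(),cc.min(),cc.max(); print(r0,r1,c0,c1)
a=cv2.resize(p[r0:r1,c0:c1],None,fx=4,fy=4); b=cv2.resize((m[r0:r1,c0:c1]*255).astype(np.uint8),None,fx=4,fy=4,interpolation=0)
save(np.hstack([a,cv2.merge([b,b,b])])[:600,:800],'hub1.png'); np.savez('hub.npz',P=P,p=p)
(cx,cy),rr=cv2.minEnclosingCircle((q[:,:2]*1000).astype(np.float32)); print('circle',cx,cy,rr)
# keyway angle: hub-top hole points missing from mask at r 10..14
g=m.astype(np.uint8); 
ang=np.arctan2(y-cy/1000,x-cx/1000); rad=np.hypot(x-cx/1000,y-cy/1000)
h,_=np.histogram(ang[m&(rad>.0105)&(rad<.0145)],bins=36,range=(-np.pi,np.pi)); print(h)
E
```

```text
[ 0.49669245 -0.07304574  0.15921909]
hub (((534.3336181640625, -76.8436279296875), (41.91423797607422, 42.51461410522461), 61.207252502441406), 1733, array([ 0.53296894, -0.07668767], dtype=float32)) 0.05462092463457455
205 282 243 310
circle 535.0899047851562 -77.58816528320312 22.590805053710938
[11 13 14 11 13 15 13  9 14 12 14 12 12  6 11  8  8 17 12 11 13 12 12 10
 14 11 13 12 10 15 13 13 14 11 12 13]
```

View pics/hub1.png

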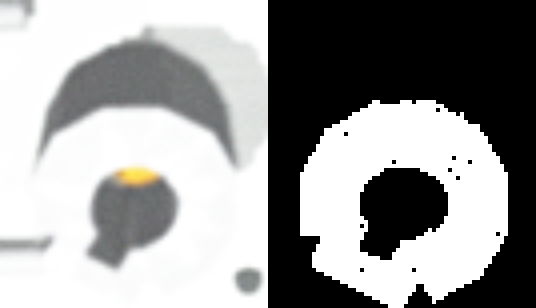

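```bash
cat >> h.py <<'E'
def hubfit(p,M,c,box,zt=.055):
    r0,r1,c0,c1=box
    k=8; a=cv2.resize(p[r0:r1,c0:c1].astype(np.float32),None,fx=k,fy=k,interpolation=cv2.INTER_CUBIC)
    g=a.min(2); m=(g<150).astype(np.uint8)
    n,l,st,ce=cv2.connectedComponentsWithStats(m)
    return m,l,st,ce,k
E
python3 - <<'E'
from h import *
from scipy.optimize import minimize
f=np.load('hub.npz'); p=f['p']; s=bot.read_state(); c=bot.calibration('wrist')
T=np.eye(4); T[:3,:3]=R.from_euler('xyz',s['orientation']).as_matrix(); T[:3,3]=s['tool_pos']; M=T@c['mount']
m,l,st,ce,k=hubfit(p,M,c,(235,280,255,300))
i=l[24*k-160+100, 20*k] if 0 else None
for j in range(1,len(st)): print(j,st[j],np.round(ce[j]/k,1))
v,u=np.mgrid[:m.shape[0],:m.shape[1]]; u=(u+.5)/k-.5+255; v=(v+.5)/k-.5+235
D=np.stack([(u-c['cx'])/c['fx'],(v-c['cy'])/c['fy'],np.ones_like(u)],-1)@M[:3,:3].T; o=M[:3,3]
X=(o+D*((.055-o[2])/D[...,2])[...,None])[...,:2]*1000
best=1+np.argmax(st[1:,4]); mk=(l==best); n=len(mk)
def model(q):
    d=X-q[:2]; cs,sn=np.cos(q[2]),np.sin(q[2]); a=d@[cs,sn]; b=d@[-sn,cs]
    e=np.minimum(np.hypot(a,b)-9.2,np.maximum(np.maximum(abs(b)-4.25,a-14.5),-a))
    return 1/(1+np.exp(e/.2))
cost=lambda q: ((model(q)-mk)**2).mean()
b=min((minimize(cost,[x0,-77,t],method='Nelder-Mead') for x0 in (533,536) for t in (-.6,-.4,-.2,0,.3)),key=lambda r:r.fun); print(b.x,b.fun,mk.mean())
E
```

```text
1 [  0   0  51  35 906] [2.3 1.3]
2 [ 297    0   63   61 1640] [42.5  2.3]
3 [   83    98   172   195 23008] [20.6 23.3]
[ 5.34441917e+02 -7.64221681e+01 -5.05197219e-01] 0.033137428447639124 0.17753086419753086
```

Request:
drive_tool([
  [[-0.124,0.546,0],[0,0,-0.1],0.4],
  [[-0.124,0.546,0],[0,0,-0.1],0.4],
  [[-0.124,0.546,0],[0,0,-0.1],0.4],
  [[-0.124,0.546,0],[0,0,-0.1],0.4],
  [[-0.124,0.546,0],[0,0,-0.1],0.4],
  [[-0.124,0.546,0],[0,0,-0.1],0.4],
  [[-0.124,0.546,0],[0,0,-0.1],0.4],
  [[-0.124,0.546,0],[0,0,-0.1],0.4],
  [[-0.124,0.546,0],[0,0,-0.1],0.4],
])

```text
t: 5.75
tool_pos: [0.546, 0.1434, 0.1594]
orientation: [-3.141, -0.0, -3.065]
ft_force: [0.8, 0.3, -0.1]
width: 0.596
finger_force: 0.0
```

```bash
python3 - <<'E'
from h import *
s=bot.read_state();print(s['tool_pos'],s['orientation'],s['width'],to([.5465,.1455,.060],np.pi+.08))
p,d,P=cam('wrist'); save(p,'w2.png'); x,y,z=P[...,0],P[...,1],P[...,2]
m=(z>.078)&(z<.095)&(abs(x-.55)<.06)&(abs(y-.145)<.012); print('bar',rect(P,m), np.nanmedian(z[m]))
E
```

```text
[0.54600667 0.14342913 0.15938029] [-3.14121503e+00 -1.52045793e-04 -3.06454748e+00] 0.5960911891442878 (array([-0.0017,  0.0052,  0.2484]), array([-0.0005, -0.0002, -0.0038]))
bar (((554.9180908203125, 145.53424072265625), (54.34107208251953, 11.913872718811035), 4.228092193603516), 1336, array([0.55281234, 0.1452066 ], dtype=float32)) 0.08655724759636146
```

View pics/w2.png

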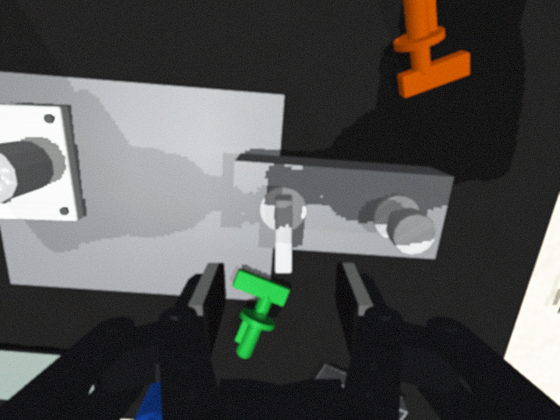

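Request:
drive_tool([
  [[-0.002,0.005,0.1],[0,0,0],0.4],
  [[-0.002,0.005,0.18],[0,0,0],0.4],
  [[-0.002,0.005,0.23],[0,0,0],0.4],
  [[-0.002,0.005,0.248],[0,0,0],0.4],
  [[-0.002,0.005,0.248],[0,0,0],0.4],
  [[-0.002,0.005,0.248],[0,0,0],0.4],
], force=70)

```text
t: 6.4
tool_pos: [0.5476, 0.1465, 0.0611]
orientation: [3.141, 0.001, -3.064]
ft_force: [0.4, -0.6, -0.1]
width: 0.598
finger_force: 0.0
```

Request:
drive_tool([
  [[0,0,0],[0,0,0],1],
  [[0,0,0],[0,0,0],1],
  [[0,0,0],[0,0,0],1],
  [[0,0,0],[0,0,0],1],
  [[0,0,0],[0,0,0],1],
  [[0,0,0],[0,0,0],1],
  [[0,0,0],[0,0,0],1],
  [[0,0,0],[0,0,0],1],
])

```text
t: 7.2
tool_pos: [0.5474, 0.1468, 0.0611]
orientation: [3.141, 0.001, -3.063]
ft_force: [-0.5, -0.1, 7.1]
width: 0.126
finger_force: 68.5
```

Request:
drive_tool([
  [[0,0,-0.06],[0,0,0],1],
  [[0,0,-0.12],[0,0,0],1],
  [[0,0,-0.18],[0,0,0],1],
  [[0,0,-0.2],[0,0,0],1],
  [[0,0,-0.2],[0,0,0],1],
  [[0,0,-0.2],[0,0,0],1],
])

```text
t: 7.8
tool_pos: [0.5462, 0.1465, 0.1392]
orientation: [-3.141, -0.001, -3.063]
ft_force: [-0.3, -0.1, -2.2]
width: 0.124
finger_force: 68.5
```

```bash
python3 - <<'E'
from h import *
s=bot.read_state();print(s['tool_pos'],s['orientation'],s['width'],s['ft_force'],s['finger_force'])
p,d,P=cam('wrist'); save(p,'w3.png'); x,y,z=P[...,0],P[...,1],P[...,2]
print(to([.535,-.0765,.14],np.pi-.505))
E
```

```text
[0.54623748 0.14650662 0.13921036] [-3.14136250e+00 -1.09675640e-03 -3.06293223e+00] 0.1243373853214937 [-0.28780047 -0.13032821 -2.22528764] 68.4617668390274
(array([ 0.0713, -0.5534, -0.0024]), array([-0.0013, -0.0021,  0.7432]))
```

View pics/w3.png

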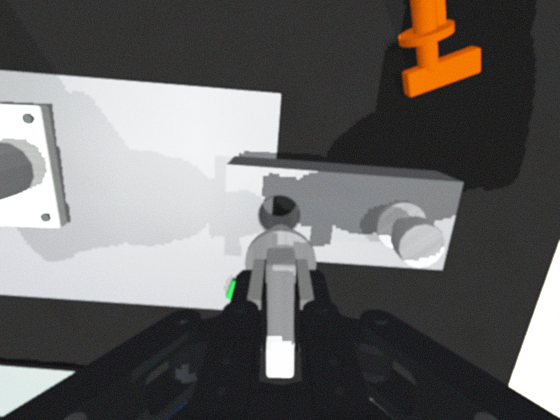

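```bash
python3 - <<'E'
from h import *
p,d,P=cam('wrist'); s=bot.read_state(); A=R.from_euler('xyz',s['orientation']); 
Q=(P-s['tool_pos'])@A.as_matrix()*1000
a,b,c=Q[...,0],Q[...,1],Q[...,2]
# bar top
m=(abs(b)<9)&(c<-24)&(c>-34); m[:,:260]=0; m[:,300:]=0
print(np.nanmedian(c[m]),np.nanpercentile(a[m],[0,.5,2,98,99.5,100]),np.nanmedian(b[m]))
# collar
print([(r,np.round(Q[r,281],1)) for r in range(222,262,3)])
mc=(c>4)&(c<14)&(np.hypot(a,b)<26)
e=mc.astype(np.uint8); pts=Q[mc][:,:2]; print(len(pts),pts.min(0),pts.max(0),np.median(c[mc]))
h=cv2.convexHull(pts.astype(np.float32))[:,0]; k=h[h[:,0]>0]
from scipy.optimize import least_squares
f=least_squares(lambda q:np.hypot(k[:,0]-q[0],k[:,1]-q[1])-18,[0,0],loss='soft_l1'); print(f.x,np.round(f.fun,1))
E
```

```text
-25.587101917398954 [-34.69022546 -33.71294819 -32.42197616  18.92873158  19.50048154
  20.16576966] -0.8906433993722325
[(222, array([-15.6,  -0.2, 125. ])), (225, array([ 8.8, -0.4, 49.5])), (228, array([19.4, -0.4, 15.6])), (231, array([19.4, -0.4, 11.3])), (234, array([17.9, -0.4, 11.1])), (237, array([16.5, -0.4, 10.8])), (240, array([14.3, -0.4, 12.2])), (243, array([13.1, -0.4, 11.3])), (246, array([11.4, -0.4, 11.5])), (249, array([ 19.8,  -0.5, -11.1])), (252, array([ 19. ,  -0.5, -12.4])), (255, array([ 19.3,  -0.5, -16. ])), (258, array([ 19.4,  -0.5, -19. ])), (261, array([ 19. ,  -0.5, -21.1]))]
1475 [ -1.89484388 -18.60089726] [19.86454078 17.22066823] 11.424802544921924
[ 1.60013173 -0.6699541 ] [ 0.3  0.2 -0.1 -0.  -0.   0.1 -0.1  0.  -0.  -0.1 -0.1 -0.1 -0.1 -0.1
 -0.1 -0.1 -0.  -0.1 -0.1 -0.1 -0.1 -0.1 -0.1 -0.  -0.1 -0.2 -0.   0.
  0.   0.1 -0.  -0.  -0. ]
```

```bash
python3 - <<'E'
from h import *
from scipy.optimize import minimize
f=np.load('hub.npz'); p=f['p']; c=bot.calibration('wrist')
T=np.eye(4); T[:3,:3]=R.from_euler('xyz',[3.141,0,-3.141]).as_matrix(); T[:3,3]=[.49669,-.07305,.15922]; M=T@c['mount']
v,u=np.mgrid[235:280:.2,255:300:.2]
D=np.stack([(u-c['cx'])/c['fx'],(v-c['cy'])/c['fy'],np.ones_like(u)],-1)@M[:3,:3].T; o=M[:3,3]
X=(o+D*((.055-o[2])/D[...,2])[...,None])[...,:2]*1000
g=cv2.remap(p.astype(np.float32).min(2),u.astype(np.float32),v.astype(np.float32),cv2.INTER_LINEAR)
for th in (110,150,190):
    n,l,st,ce=cv2.connectedComponentsWithStats((g<th).astype(np.uint8)); mk=l==1+np.argmax(st[1:,4])
    def cost(q):
        d=X-q[:2]; cs,sn=np.cos(q[2]),np.sin(q[2]); a=d@[cs,sn]; b=d@[-sn,cs]; k=q[3]
        e=np.minimum(np.hypot(a,b)-9.2*k,np.maximum(np.maximum(abs(b)-4.25*k,a-14.5*k),-a))
        return ((1/(1+np.exp(e/.2))-mk)**2).mean()
    b=min((minimize(cost,[534.4,-76.4,t,1],method='Nelder-Mead') for t in (-.6,-.4)),key=lambda r:r.fun); print(th,b.x,b.fun,mk.mean())
    q=X[mk]; far=q[np.hypot(*(q-b.x[:2]).T)>11]; e=far.mean(0)-b.x[:2]; print(len(far),np.arctan2(e[1],e[0]))
E
```

```text
110 [ 5.33334485e+02 -7.72357335e+01 -5.31387033e-01  7.48824760e-01] 0.04399979706217231 0.09682962962962963
34 -0.301537820468854
150 [ 5.34201692e+02 -7.72205507e+01 -4.99800501e-01  9.00246162e-01] 0.006961502755028015 0.1756246913580247
546 -0.5043899851894591
190 [ 5.34190508e+02 -7.72001858e+01 -5.03952536e-01  9.48635907e-01] 0.005519816329546736 0.19697777777777778
777 -0.5059945926906413
```

Request:
drive_tool([
  [[0.069,-0.553,0],[0,0,0.741],1],
  [[0.069,-0.553,0],[0,0,0.741],1],
  [[0.069,-0.553,0],[0,0,0.741],1],
  [[0.069,-0.553,0],[0,0,0.741],1],
  [[0.069,-0.553,0],[0,0,0.741],1],
  [[0.069,-0.553,0],[0,0,0.741],1],
  [[0.069,-0.553,0],[0,0,0.741],1],
  [[0.069,-0.553,0],[0,0,0.741],1],
  [[0.069,-0.553,0],[0,0,0.741],1],
])

```text
t: 8.8
tool_pos: [0.5367, -0.0744, 0.1397]
orientation: [3.141, -0.001, 2.641]
ft_force: [0.4, 1.4, -1.9]
width: 0.125
finger_force: 68.7
```

```bash
python3 - <<'E'
from h import *
s=bot.read_state();print(s['tool_pos'],s['orientation'],s['ft_force'],s['finger_force'],to([.536,-.0763,.116],np.pi-.503))
p,d,P=cam('scene'); q=cv2.resize(p[130:250,180:320],None,fx=5,fy=5,interpolation=cv2.INTER_CUBIC); save(q,'s4.png')
x,y,z=P[...,0],P[...,1],P[...,2]
p,d,P=cam('top'); x,y,z=P[...,0],P[...,1],P[...,2]
E
```

```text
[ 0.53672502 -0.07439325  0.13972925] [ 3.14132872e+00 -7.86161220e-04  2.64075488e+00] [ 0.42215971  1.35798285 -1.90741628] 68.7370303273201 (array([-0.0007, -0.0051,  0.0593]), array([ 0.0003, -0.001 ,  0.0028]))
```

View pics/s4.png

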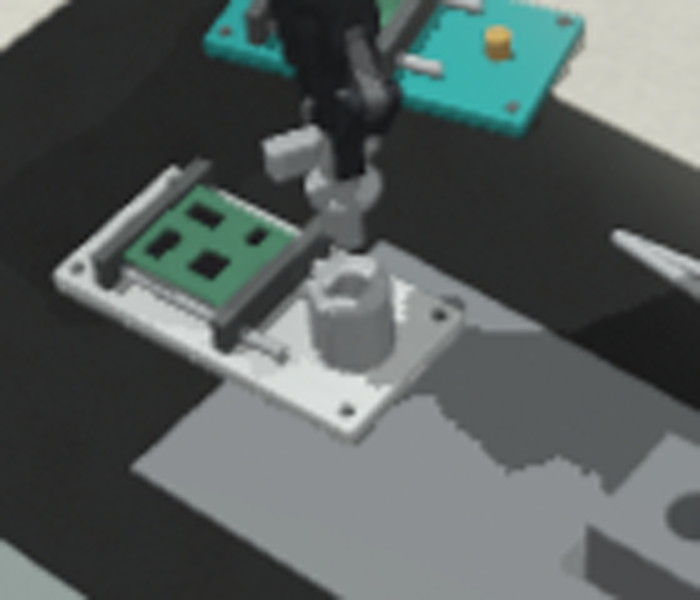

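Request:
drive_tool([
  [[-0.001,-0.005,0.03],[0,0,0],1],
  [[-0.001,-0.005,0.06],[0,0,0],1],
  [[-0.001,-0.005,0.075],[0,0,0],1],
  [[-0.001,-0.005,0.075],[0,0,0],1],
  [[-0.001,-0.005,0.075],[0,0,0],1],
  [[-0.001,-0.005,0.085],[0,0,0],1],
  [[-0.001,-0.005,0.09],[0,0,0],1],
  [[-0.001,-0.005,0.095],[0,0,0],1],
  [[-0.001,-0.005,0.095],[0,0,0],1],
])

```text
t: 9.8
tool_pos: [0.536, -0.0779, 0.1019]
orientation: [-3.142, -0.0, 2.638]
ft_force: [-0.0, 0.9, -1.4]
width: 0.125
finger_force: 68.7
```

Request:
drive_tool([
  [[0,0,0.004],[0,0,0],1],
  [[0,0,0.008],[0,0,0],1],
  [[0,0,0.012],[0,0,0],1],
  [[0,0,0.012],[0,0,0],1],
])

```text
t: 10.2
tool_pos: [0.5359, -0.0779, 0.0971]
orientation: [-3.142, -0.0, 2.638]
ft_force: [-0.8, 0.7, -2.1]
width: 0.125
finger_force: 68.7
```

Request:
drive_tool([
  [[0,0,0.004],[0,0,0],1],
  [[0,0,0.008],[0,0,0],1],
  [[0,0,0.012],[0,0,0],1],
  [[0,0,0.016],[0,0,0],1],
  [[0,0,0.016],[0,0,0],1],
])

```text
t: 10.7
tool_pos: [0.5359, -0.0779, 0.0906]
orientation: [-3.141, -0.0, 2.638]
ft_force: [0.3, 1.1, -1.6]
width: 0.125
finger_force: 68.7
```

Request:
drive_tool([
  [[0,0,0.006],[0,0,0],1],
  [[0,0,0.012],[0,0,0],1],
  [[0,0,0.018],[0,0,0],1],
  [[0,0,0.024],[0,0,0],1],
  [[0,0,0.024],[0,0,0],1],
])

```text
t: 11.2
tool_pos: [0.5358, -0.0779, 0.0809]
orientation: [-3.141, -0.001, 2.638]
ft_force: [0.4, 0.8, -2.1]
width: 0.129
finger_force: 68.7
```

Request:
drive_tool([
  [[0,0,0.005],[0,0,0],1],
  [[0,0,0.01],[0,0,0],1],
  [[0,0,0.015],[0,0,0],1],
  [[0,0,0.018],[0,0,0],1],
  [[0,0,0.018],[0,0,0],1],
], force=110)

```text
t: 11.7
tool_pos: [0.5363, -0.078, 0.0743]
orientation: [3.141, 0.0, 2.638]
ft_force: [-1.7, 0.6, 4.3]
width: 0.117
finger_force: 111.3
```

Request:
drive_tool([
  [[0,0,0.003],[0,0,0],1],
  [[0,0,0.006],[0,0,0],1],
  [[0,0,0.008],[0,0,0],1],
  [[0,0,0.008],[0,0,0],1],
])

```text
t: 12.1
tool_pos: [0.5363, -0.078, 0.0713]
orientation: [3.141, 0.001, 2.638]
ft_force: [-1.2, 0.8, 5.2]
width: 0.12
finger_force: 111.8
```

Request:
drive_tool([
  [[0,0,0.002],[0,0,0],1],
  [[0,0,0.004],[0,0,0],1],
  [[0,0,0.004],[0,0,0],1],
])

```text
t: 12.4
tool_pos: [0.5364, -0.078, 0.0712]
orientation: [3.14, 0.001, 2.638]
ft_force: [-8.3, 2.5, 26.5]
width: 0.118
finger_force: 114.8
```

Request:
drive_tool([
  [[0,0,0.002],[0,0,0],1],
  [[0,0,0.003],[0,0,0],1],
  [[0,0,0.003],[0,0,0],1],
])

```text
t: 12.7
tool_pos: [0.5364, -0.078, 0.0711]
orientation: [3.14, 0.001, 2.638]
ft_force: [-12.6, 2.9, 42.0]
width: 0.12
finger_force: 117.0
```

Request:
drive_tool([
  [[0,0,-0.003],[0,0,0],1],
  [[0,0,-0.003],[0,0,0],1],
  [[0,0,-0.003],[0,0,0],1],
])

```text
t: 13.0
tool_pos: [0.5364, -0.078, 0.0712]
orientation: [3.14, 0.001, 2.638]
ft_force: [-7.0, 3.0, 27.5]
width: 0.119
finger_force: 114.1
```

```bash
python3 - <<'E'
from h import *
s=bot.read_state();print(s['tool_pos'],s['ft_force'],s['finger_force'])
p,d,P=cam('scene'); q=cv2.resize(p[130:250,180:320],None,fx=5,fy=5,interpolation=cv2.INTER_CUBIC); save(q,'s5.png')
E
```

```text
[ 0.53640641 -0.07796987  0.07118102] [-7.01914337  2.96827898 27.49156499] 114.14507746696472
```

View pics/s5.png

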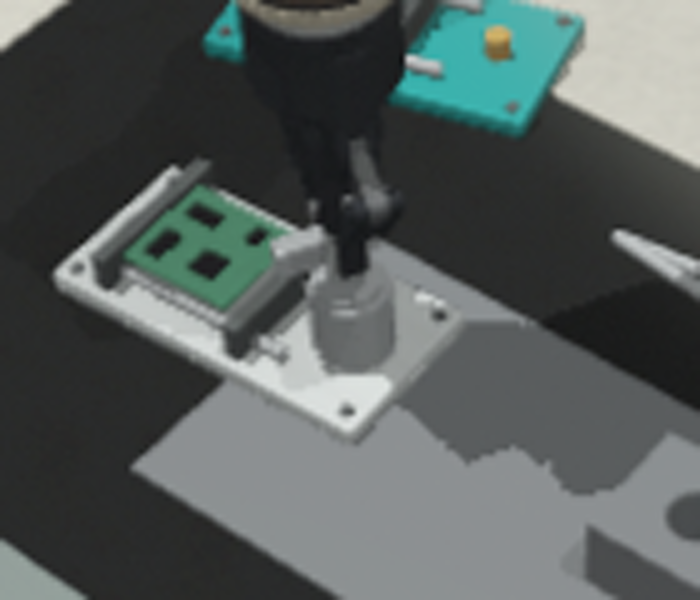

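The collar is down on the hub at about (280, 350), and the right-hand jaw at about (340, 240) has drawn back from the board. The key is home.

```bash
python3 -c "
from bench import bot
print(bot.job_done())"
```

```text
the job is handed in; nothing more can be done
None
```

The key is fully home in the lock hub with its collar down and the jaw drawn back from the board; I handed the job in at about 13 s, still gripping the key and pressing with about 27 N.

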